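Lock the lap plate onto its spindle with the spring clip

ROBOT

A 6-joint arm with a two-finger parallel gripper is mounted at the origin on the work surface. World frame = base frame: x ahead of the robot, y to its left, z up, the work surface at z = 0. Lengths are in m, angles in rad, forces in N, time in s.
With the tool pointing down it reaches from about 0.35 to 0.975 m from the base axis. Payload 4.9 kg.
Tool frame: the origin (TCP) lies midway between the tips of the shut fingers; the grasp point (between the pads) lies manip.grip_depth behind it (manip.grip_depth is the distance from the TCP to the grasp point, in m); z points along the fingers, x is the direction in which the jaws open and shut, and the axes are right-handed (so a half turn about z gives the same grasp; the last joint's range is limited). The gripper opens to 85 mm and grips with 20 to 120 N. Pads are 22 mm wide; open, the fingers measure 114 mm over their backs; the gripper's body (76 mm by 85 mm) begins 54 mm behind the grasp point. The pads swing forward as they close: fully open they stand 13 mm farther back than shut.
Start: joints at [1.047, 0.053, 1.613, -0, 1.476, -0.119], TCP at [0.246, 0.574, 0.231] pointing down, gripper open.
Joint ranges: [-3.01, 3.01], [-1.01, 2.22], [0.06, 2.58], [-1.02, 4.17], [0.09, 2.62], [-3.14, 3.14]. Speed limits (rad/s): [2.57, 2.57, 3.14, 3.14, 3.14, 3.14].

INTERFACE

Orientations are given as a unit quaternion [w, x, y, z].
In Python, from plant import state, grab_frame, ticket, manip gives the robot as it stands.
- The arm moves only by the tool carry_out, never from a script. Its argument "moves" is a list that holds one entry, the list of rows, each a list of 7 numbers: the turn, a rotation vector about the tool's x, y, z each as a share of 5 degrees, from -1 to 1, then the shift along the tool's x, y, z each as a share of 0.04 m, from -1 to 1, then the gripper command: -1 is shut, 1 is fully open, values between are in proportion. A call has 1 to 8 rows; each row shifts and turns the commanded pose from where the row before left it, along the tool's axes as they then stand; what a row does not reach is not made up. A row lasts 1/12 s, in which the tool goes at most 41.7 mm and 7.16 degrees, less where a joint would pass 70% of its speed; a pose out of reach is approached as far as the arm can. A call with a number of a shift or a turn outside -1 to 1 is refused whole. A call with a gripper value outside its range is refused whole. The fingers move at their own pace and stop on an object; the grip force is fixed at half the most. Time passes only in rows, so rows that do not move let the fingers close. It gives the time, the measured TCP pose, the force and the opening at its end, in the units of the state.
- state(): the state, without advancing time (a new reading comes with each control period).
- grab_frame(name): name is "scene" or "top" or "wrist"; returns a dict with "frame" (480x640x3 uint8, red, green, blue), "z_map" (480x640 float32, m along the optical axis (not along the pixel's ray), 0 where there is no reading), "K" (3x3 intrinsics, pixels), "k1" (the pictures are not rectified: a ray, as slopes to the right and down, at radius r is drawn at 1 + k1 r^2 times it, then the intrinsics apply), "world_from_camera" (4x4, takes a point from camera to world coordinates); the wrist camera has in their place "hand_eye" (4x4, takes a point from camera to tool coordinates, whose origin is the TCP and whose axes are the tool frame's). Camera axes: x right, y down, z forward; pixel columns grow to the right and rows downward; lengths in m; the calibration is good to about 2 mm. A picture is of the moment at which its call begins: read the wrist's pose just before it.
- ticket.job_done(): hands the job in, once; it reports no verdict.
The state is a dict: "time": time; "joint_pos": joint angles; "joint_vel": joint speeds; "joint_efforts": joint torques, N m; "tool_pos": TCP position; "tool_rot": TCP orientation; "contact_force": force on the tool from outside, world axes, zero at the start; "ft_torque": the same for the moment, N m; "gripper_width": opening from 0.0 (shut) to 1.0 (fully open).
Only numpy, scipy, OpenCV 4.12 (cv2) and the standard library are available. Lean on these libraries where they do the work, as an engineer would, in place of code of your own. Each camera call takes 0.05 s, during which the arm holds its last target.

TASK

The polishing plate on the stone-grinding machine still has to be locked onto its spindle. Take the black spring clip out of the wooden rack, lay it down flat and let go of it (set it down, do not drop it from a height), then take it again lying flat and push it sideways into the groove under the spindle's head until it snaps fully home around the spindle, lying flat on the plate. Let go of it there, and leave the other things in the rack and on the bench where they are.

Things in the scene. Friction and masses are not known exactly. Their poses are not given: they have to be found in the camera images.
- clip: Black plastic spring clip, a flat horseshoe with a straight grip, 75 mm long, 8 mm thick throughout, both faces alike, 50 g. Starts standing in a rack slot, mouth down, grip up. Origin: centre of the horseshoe's 17.4 mm round opening, mid thickness (4 mm above what it lies on; 23 mm above the bench in the rack). Own z: from mouth to grip; y: width; x: thickness.
- clip_grip (a point): Middle of the clip's grip, 35 mm from the clip's origin along its z. The grip is 20 mm wide (clip y) and 8 mm thick (clip x) from z = 12 mm to its end at z = 64 mm. In the rack the grip stands clear above the wood from z = 18 mm up. Held by its sides, 20 mm apart, it can turn between the fingers when the lips are dragged over a surface.
- clip_mouth (a point): Middle of the clip's mouth, 8 mm from the clip's origin along -z: 11.8 mm wide between two round lips, which end at z = -11 mm. The horseshoe is 30 mm wide outside. Its arms spring apart as it is pushed over the 16 mm neck: about 8 N, most when the clip's origin is 8 mm short of the spindle axis; past that it jumps home, with about 1 mm of play.
- groove (a point): On the spindle's vertical axis at mid height of its groove, 145 mm above the bench. The groove: a neck 16 mm in diameter, 10 mm high, from the plate's face (140 mm up) to the spindle's round head (25 mm in diameter, 21 mm high, top at 171 mm, bevelled below). The clip, lying on the plate, can be pushed in from any side; home, its origin lies on this axis, 1 mm below this point.
- machine: Flat-lap stone grinder, fixed. Origin: on the bench under the spindle; z up; panel faces own -x. Grey housing 280 x 280 x 85 mm; white splash bowl, 270 mm diameter, 4 mm rim, 150 mm up; in it the level steel plate, 200 mm diameter, top face 140 mm up, smooth and slippery, not turning. A thin copper drip pipe, 230 mm high, stands at own x = y = 118 mm; its nozzle reaches in to x = y = 60 mm.
- rack: Wooden block fixed to the bench, 160 (own x) x 62 (own y) x 40 mm high; origin: centre of its underside. Three slots 28 mm deep, each 11 mm (x) by 33 mm (y), at own x = -55, 0 and 55 mm, hold the clip, the spanner and the stone in any order, standing with their flat faces looking along the rack's x.
- spanner: Bystander: flat steel pin spanner standing in a slot of the rack, 6 mm thick, 30 mm wide at the foot, handle 15 mm wide, its top 104 mm above the bench. Origin: centre of its foot.
- stone: Bystander: pale grey dressing stone standing in a slot of the rack, 8.5 x 25 x 85 mm, its top 97 mm above the bench. Origin: centre of its foot.
- plaque: Bystander: small round carved slate lying on the bench, 100 mm diameter, about 20 mm high. Origin: centre of its underside.
There are look-alikes about, which are no part of the job. What is shaped like the clip but yellow is not meant.

How it is judged:
By the outcome, as a careful person would: the job done as asked, in the order asked, and still so for the second after the job is handed in, with the robot touching nothing.
It also fails if it takes over 45 s, if anything falls off the work surface, if the arm or the gripper's body presses on something with over 40 N, if the wrist force passes 120 N, or if a joint passes its speed limit or range.

## Working session

There is one attempt and no reset: what is moved stays moved. The work goes in short steps, Python scripts to look and compute and a tool call to move; the robot and the scene stay as the last step left them, time stands still between calls to the robot, and variables do not carry over. Pictures are saved under pics/ and viewed, and the job is handed in when it is done.

Besides the shell and the picture viewer there is one more tool, called as name(argument=value, ...) on one line, values as JSON. carry_out: Moves the arm, as the interface text tells. Shift numbers are shares of 0.04 m and turn numbers shares of 5 degrees, none past 1 either way. Its arguments: {"type":"object","properties":{"moves":{"type":"array"}},"required":["moves"]}

```bash
mkdir -p pics; ls; cat > h.py <<'E'
import numpy as np, cv2, json
from plant import state, grab_frame, ticket, manip
def save(name,fn):
    f=grab_frame(name); cv2.imwrite('pics/'+fn,f['frame'][:,:,::-1]); np.savez('pics/'+fn+'.npz',**f); return f
E
python3 - <<'E'
from h import *
s=state(); print(s); print(manip.__dict__ if hasattr(manip,'__dict__') else manip)
for n in ['scene','top','wrist']:
    f=save(n,n+'0.png'); print(n,f['K'],f['k1'],f.get('world_from_camera',f.get('hand_eye')))
E
```

```text
pics
{'time': 0.0, 'joint_pos': array([ 1.04701982e+00,  5.33550958e-02,  1.61431865e+00, -7.46131984e-07,
        1.47598833e+00, -1.18980755e-01]), 'joint_vel': array([-0.00043905, -0.00071275,  0.00200587, -0.00184737, -0.00219785,
       -0.00099035]), 'joint_efforts': array([ 7.45425841e-04, -3.93694282e+01, -3.70168483e+01, -5.82391181e-05,
        7.17189949e-03, -4.85005827e-06]), 'tool_pos': array([0.24581558, 0.57394429, 0.23004939]), 'tool_rot': array([ 4.63413579e-04,  8.34814192e-01,  5.50530829e-01, -9.25136273e-04]), 'contact_force': array([ 0.91819987, -1.0612088 , -0.63211969]), 'ft_torque': array([ 0.0359954 , -0.07424095, -0.04297272]), 'gripper_width': 1.000156465758514}
{}
scene [[446.89837867   0.         312.48966526]
 [  0.         446.89837867 242.40118837]
 [  0.           0.           1.        ]] 0.02477751026991633 [[ 0.48038917  0.68042866 -0.55339234  0.9461343 ]
 [ 0.87704964 -0.374984    0.30028477 -0.29745575]
 [-0.00319091 -0.6296061  -0.77690796  0.67520744]
 [ 0.          0.          0.          1.        ]]
top [[446.43476219   0.         322.40779267]
 [  0.         446.43476219 233.13345962]
 [  0.           0.           1.        ]] -0.08824394318848619 [[-2.33017082e-02 -9.95091358e-01  9.61780586e-02  4.66096669e-01]
 [-9.99727032e-01  2.33572373e-02 -5.48592722e-04 -4.41233106e-02]
 [-1.70055386e-03 -9.61645882e-02 -9.95363994e-01  8.74413305e-01]
 [ 0.00000000e+00  0.00000000e+00  0.00000000e+00  1.00000000e+00]]
wrist [[346.62270192   0.         315.86547372]
 [  0.         346.62270192 233.41740379]
 [  0.           0.           1.        ]] -0.013243284714765038 [[ 9.99999903e-01  3.69909605e-04  2.39534592e-04  4.85903221e-07]
 [-4.25288074e-04  9.52495571e-01  3.04552140e-01 -7.67579518e-02]
 [-1.15498876e-04 -3.04552212e-01  9.52495636e-01 -1.43479769e-01]
 [ 0.00000000e+00  0.00000000e+00  0.00000000e+00  1.00000000e+00]]
```

View pics/scene0.png

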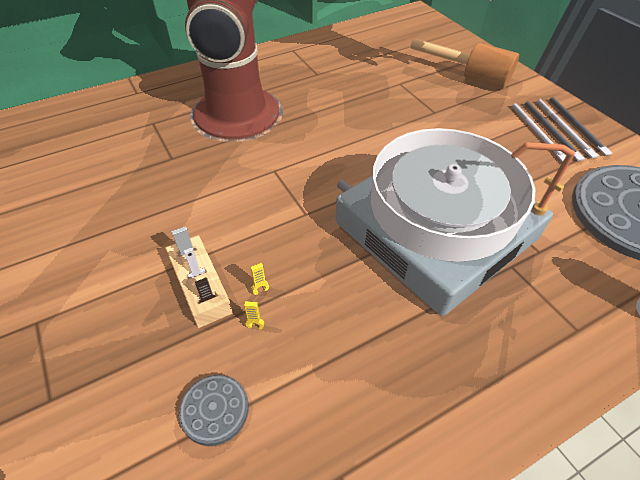

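View pics/top0.png

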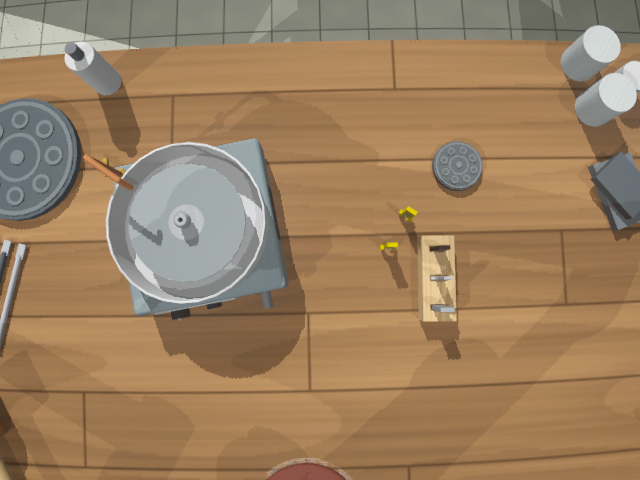

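View pics/wrist0.png

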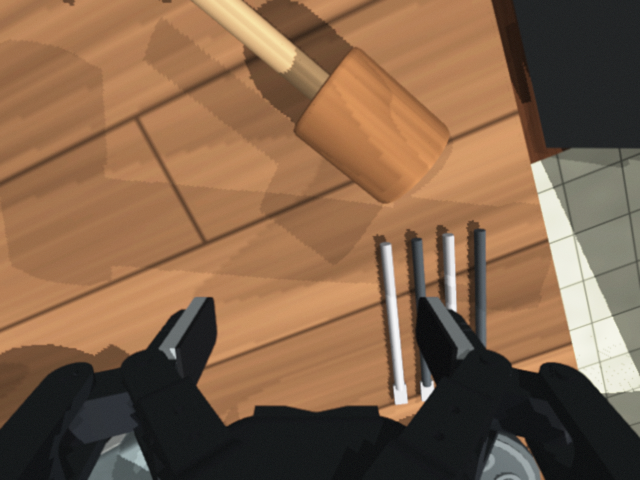

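```bash
python3 -c "
from plant import manip
print([a for a in dir(manip) if a[0]!='_'], manip.grip_depth)"
```

```text
['IKError', 'grip_depth'] 0.0187
```

The black clip stands in the rack slot at top-view pixel (440,247), with the spanner at (441,278) and the stone at (441,308). The look-alikes are the yellow clips at (390,246) and (408,211). The spindle is at about (181,219), with the drip pipe at its upper left. Next I'll measure these.

```bash
cat >> h.py <<'E'
def rays(f,uv,T=None):
    K=f['K'];k=float(f['k1']);uv=np.atleast_2d(np.float64(uv))
    n=cv2.undistortPoints(uv[:,None],K,np.array([k,0,0,0.]))[:,0]
    T=f['world_from_camera'] if T is None else T
    d=np.c_[n,np.ones(len(n))]@T[:3,:3].T
    return T[:3,3],d
def onplane(f,uv,z,T=None):
    o,d=rays(f,uv,T); return o+d*((z-o[2])/d[:,2])[:,None]
def px(f,P):
    T=np.linalg.inv(f['world_from_camera']);p=np.atleast_2d(P)@T[:3,:3].T+T[:3,3]
    n=p[:,:2]/p[:,2:];r=(n**2).sum(1,keepdims=True);n=n*(1+float(f['k1'])*r)
    return n*[f['K'][0,0],f['K'][1,1]]+f['K'][:2,2]
E
python3 - <<'E'
from h import *
t=dict(np.load('pics/top0.png.npz')); s=dict(np.load('pics/scene0.png.npz'))
im=cv2.imread('pics/top0.png'); sc=cv2.imread('pics/scene0.png')
a=cv2.resize(im[200:340,340:480],None,fx=4,fy=4,interpolation=cv2.INTER_NEAREST)
cv2.imwrite('pics/cropT.png',a)
b=cv2.resize(im[180:260,140:230],None,fx=6,fy=6,interpolation=cv2.INTER_NEAREST); cv2.imwrite('pics/cropS.png',b)
c=cv2.resize(sc[215:335,150:290],None,fx=5,fy=5,interpolation=cv2.INTER_NEAREST); cv2.imwrite('pics/cropR.png',c)
c=cv2.resize(sc[140:210,400:510],None,fx=6,fy=6,interpolation=cv2.INTER_NEAREST); cv2.imwrite('pics/cropS2.png',c)
# cylinder head quick estimate, rack
print(onplane(t,[[181,219]],.171),onplane(t,[[440,247]],.087),onplane(t,[[438,278]],.04))
print(onplane(s,[[454,169]],.171))
E
```

```text
[[0.56214502 0.1816206  0.171     ]] [[ 0.51252835 -0.25288868  0.087     ]] [[ 0.45730175 -0.25890999  0.04      ]]
[[0.56271888 0.17963278 0.171     ]]
```

View pics/cropT.png

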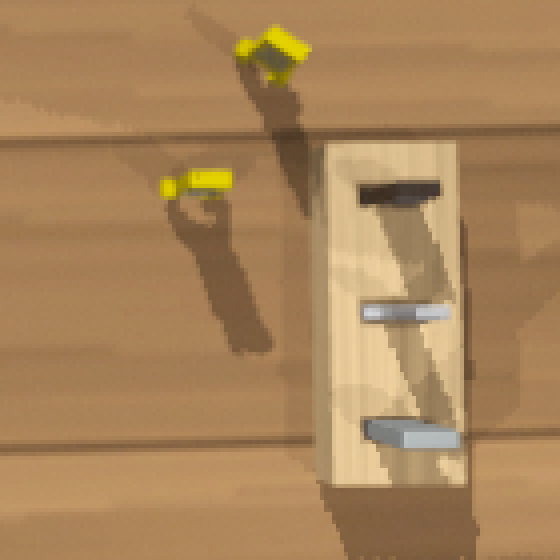

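View pics/cropR.png

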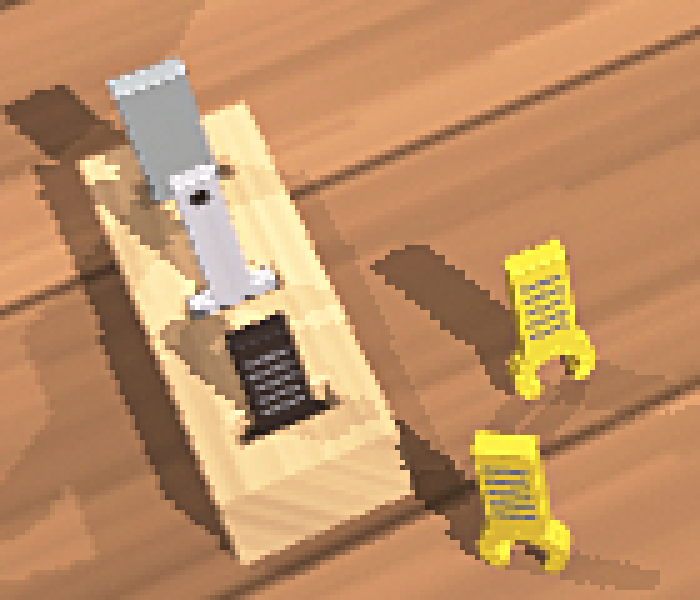

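View pics/cropS.png

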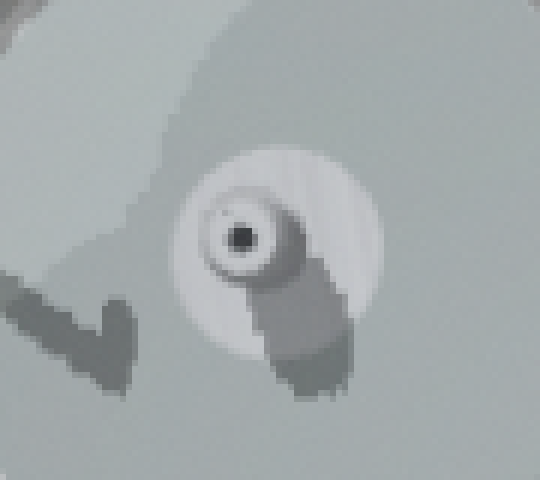

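View pics/cropS2.png

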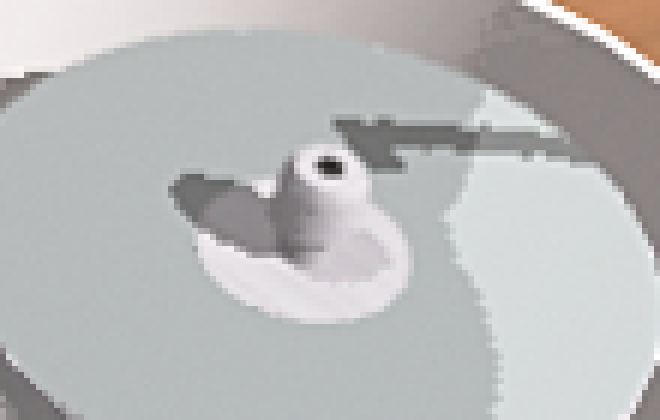

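```bash
cat >> h.py <<'E'
from scipy.spatial.transform import Rotation as R
def Rt(s=None):
    q=(s or state())['tool_rot']; return R.from_quat([q[1],q[2],q[3],q[0]])
def rel(target,s=None):
    s=s or state(); return Rt(s).inv().apply(np.array(target)-s['tool_pos'])/0.04
E
python3 - <<'E'
from h import *
t=dict(np.load('pics/top0.png.npz')); s=dict(np.load('pics/scene0.png.npz'))
print('spindle',onplane(t,[[180,219.3]],.171),onplane(s,[[454.5,167.5]],.171))
# rack top corners top view
c=np.array([[327,142],[457,142],[467,485],[332,485]])/4+[340,200]
P=onplane(t,c,.04);print(P, P.mean(0)); 
for a,b in [(0,3),(1,2),(0,1),(3,2)]:
    d=P[b]-P[a]; print(np.degrees(np.arctan2(d[1],d[0])),np.hypot(*d[:2]))
print('yellow',onplane(t,[[390,246],[408,211]],.05))
print(Rt().as_matrix())
for tg in [(0.49,-0.26,0.27)]: print(rel(tg))
E
```

```text
spindle [[0.56170137 0.18324986 0.171     ]] [[0.5602168  0.18278316 0.171     ]]
[[ 0.53785082 -0.23162753  0.04      ]
 [ 0.53637959 -0.29367485  0.04      ]
 [ 0.37596165 -0.29096166  0.04      ]
 [ 0.37802712 -0.22746039  0.04      ]] [ 0.45705479 -0.26093111  0.04      ]
178.5064432353497 0.1598780122526803
179.03103310570918 0.16044088796269482
-91.3583068988763 0.06206475562971122
-91.86297642448274 0.0635348507636231
yellow [[ 0.51886358 -0.16926874  0.05      ]
 [ 0.58357402 -0.20557083  0.05      ]]
[[ 3.93807263e-01  9.19192714e-01 -7.71340074e-04]
 [ 9.19191640e-01 -3.93807989e-01 -1.41335422e-03]
 [-1.60290478e-03 -1.52420191e-04 -9.99998704e-01]]
[-16.76502429  13.82043522  -0.96638943]
```

carry_out(moves=[[[0,0,0,-0.8,0.66,-0.2,0],[0,0,0,-0.8,0.66,-0.2,0],[0,0,0,-0.8,0.66,-0.2,0],[0,0,0,-0.8,0.66,-0.2,0],[0,0,0,-0.8,0.66,-0.1,0],[0,0,0,-0.8,0.66,0,0],[0,0,0,-0.8,0.66,0,0],[0,0,0,-0.8,0.66,0,0]]])

```text
time: 0.82
tool_pos: [0.3386, 0.2564, 0.2667]
tool_rot: [0.0, 0.835, 0.551, 0.0]
contact_force: [-0.4, -0.3, 0.7]
gripper_width: 0.501
```

carry_out(moves=[[[0,0,0,-0.8,0.66,0,0],[0,0,0,-0.8,0.66,0,0],[0,0,0,-0.8,0.66,0,0],[0,0,0,-0.8,0.66,0,0],[0,0,0,-0.8,0.66,0,0],[0,0,0,-0.8,0.66,0,0],[0,0,0,-0.8,0.66,0,0],[0,0,0,-0.8,0.66,0,0]]])

```text
time: 1.48
tool_pos: [0.432, -0.0625, 0.2668]
tool_rot: [0.0, 0.835, 0.55, 0.0]
contact_force: [0.2, 0.7, 0.3]
gripper_width: 0.499
```

carry_out(moves=[[[0,0,0,-0.8,0.66,0,0],[0,0,0,-0.8,0.66,0,0],[0,0,-0.87,-0.8,0.66,0,0],[0,0,-0.87,0,0,0,0],[0,0,-0.87,0,0,0,0],[0,0,-0.87,0,0,0,0],[0,0,-0.87,0,0,0,0],[0,0,0,0,0,0,0]]])

```text
time: 2.15
tool_pos: [0.4669, -0.1798, 0.2664]
tool_rot: [-0.0, 0.716, 0.698, -0.0]
contact_force: [-0.7, 0.5, -0.0]
gripper_width: 0.5
```

```bash
python3 - <<'E'
from h import *
s=state(); print(s['time'],s['tool_pos'],s['joint_pos'],s['gripper_width']);print(Rt(s).as_matrix().round(3))
np.savez('pics/pose1.npz',p=s['tool_pos'],m=Rt(s).as_matrix())
save('wrist','w1.png')
E
```

```text
2.15 [ 0.4668812  -0.17983988  0.26640745] [-5.16517677e-01 -2.69856611e-01  1.85273365e+00 -2.52793099e-05
  1.55955764e+00 -2.06291954e+00] 0.499596692592843
[[ 0.024  1.    -0.001]
 [ 1.    -0.024  0.   ]
 [ 0.    -0.001 -1.   ]]
```

View pics/w1.png

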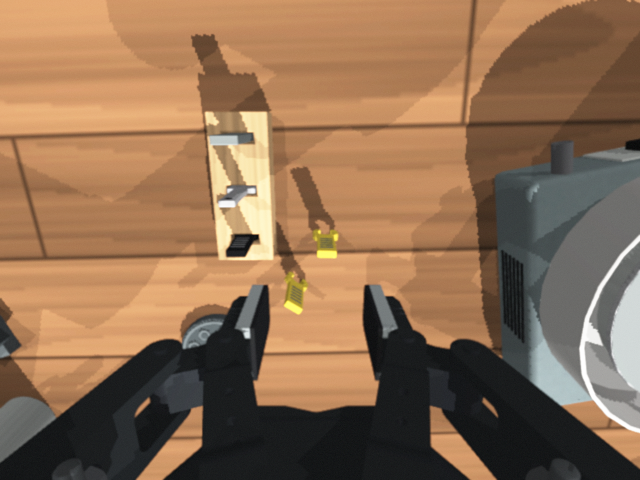

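carry_out(moves=[[[0,0,0.1,-0.7,0.25,0.7,0],[0,0,0,-0.7,0.25,0.7,0],[0,0,0,-0.66,0.28,0.6,0],[0,0,0,0,0,0,0]]])

```text
time: 2.53
tool_pos: [0.4936, -0.2646, 0.1796]
tool_rot: [-0.005, 0.721, 0.693, -0.001]
contact_force: [-1.0, -0.0, -1.1]
gripper_width: 0.504
```

```bash
python3 - <<'E'
from h import *
s=state(); print(s['time'],s['tool_pos'],s['joint_pos'],s['gripper_width']);print(Rt(s).as_matrix().round(3))
np.savez('pics/pose2.npz',p=s['tool_pos'],m=Rt(s).as_matrix())
save('wrist','w2.png')
E
```

```text
2.5333 [ 0.49364595 -0.26455143  0.17961653] [-6.24220089e-01 -5.75585662e-02  1.81049550e+00 -1.24750256e-03
  1.39857497e+00 -2.15625320e+00] 0.5035979030607795
[[ 0.039  0.999 -0.009]
 [ 0.999 -0.039  0.005]
 [ 0.004 -0.009 -1.   ]]
```

View pics/w2.png

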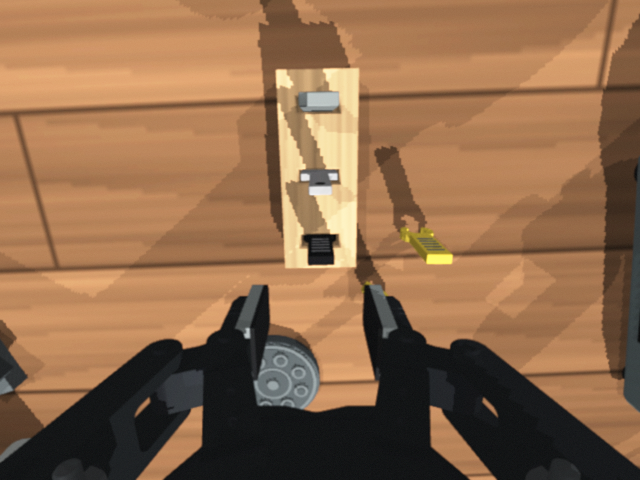

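```bash
python3 - <<'E'
from h import *
im=cv2.imread('pics/w2.png')
cv2.imwrite('pics/w2c.png',cv2.resize(im[215:285,270:390],None,fx=6,fy=6,interpolation=cv2.INTER_NEAREST))
f=dict(np.load('pics/w2.png.npz')); z=f['z_map']; print(z[228:275:2,320].round(3)); print(z[262,305:336].round(3)); 
s=state();print(s['tool_pos'],Rt(s).as_matrix().round(3))
E
```

```text
[0.296 0.295 0.296 0.303 0.297 0.288 0.287 0.282 0.274 0.271 0.266 0.261
 0.259 0.255 0.253 0.252 0.255 0.254 0.254 0.305 0.349 0.35  0.352 0.351]
[0.304 0.305 0.254 0.254 0.253 0.253 0.253 0.255 0.254 0.254 0.254 0.253
 0.253 0.254 0.254 0.254 0.254 0.253 0.252 0.253 0.254 0.253 0.254 0.254
 0.253 0.254 0.253 0.254 0.254 0.304 0.304]
[ 0.49404995 -0.26330067  0.18225202] [[ 0.038  0.999 -0.007]
 [ 0.999 -0.038  0.005]
 [ 0.004 -0.007 -1.   ]]
```

View pics/w2c.png

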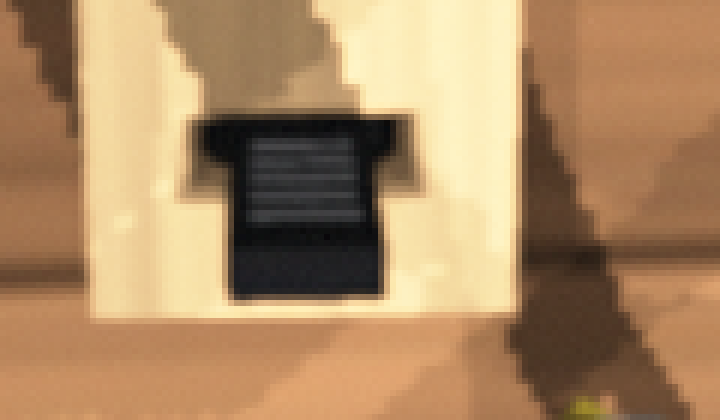

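```bash
cat >> h.py <<'E'
def Tw(s,f):
    T=np.eye(4);T[:3,:3]=Rt(s).as_matrix();T[:3,3]=s['tool_pos'];return T@f['hand_eye']
E
python3 - <<'E'
from h import *
f=dict(np.load('pics/w2.png.npz'))
p=np.load('pics/pose2.npz');T=np.eye(4);T[:3,:3]=p['m'];T[:3,3]=p['p'];T=T@f['hand_eye']
P=onplane(f,[[321,259.2],[308.3,264.5],[333.7,264.5],[285.3,267.5],[356.5,267.5]],.087,T); print(P)
P=onplane(f,[[285.3,267.5],[356.5,267.5],[278,69],[357.5,69]],.04,T); print(P)
s=state();Tn=Tw(s,f);print(onplane(f,[[321,259.2]],.087,Tn))
E
```

```text
[[ 0.51138001 -0.26142618  0.087     ]
 [ 0.51518393 -0.27090306  0.087     ]
 [ 0.51593174 -0.25222744  0.087     ]
 [ 0.51688914 -0.28795813  0.087     ]
 [ 0.51899401 -0.23545517  0.087     ]]
[[ 0.53649685 -0.29297289  0.04      ]
 [ 0.53901952 -0.23004854  0.04      ]
 [ 0.37609021 -0.28819767  0.04      ]
 [ 0.3783193  -0.22866202  0.04      ]]
[[ 0.51302894 -0.26015359  0.087     ]]
```

```bash
python3 - <<'E'
from h import *
print(rel([.512,-.261,.1]),rel([.512,-.261,.076]))
E
```

```text
[0.06524997 0.46045165 2.05348093] [0.06257273 0.46459544 2.65346065]
```

carry_out(moves=[[[0,0,0,0.06,0.46,0.4,0],[0,0,0,0,0,0.6,0],[0,0,0,0,0,0.6,0],[0,0,0,0,0,0.4,0],[0,0,0,0,0,0,0],[0,0,0,0,0,0,0]]])

```text
time: 3.08
tool_pos: [0.5141, -0.2605, 0.1073]
tool_rot: [-0.0, 0.719, 0.695, 0.0]
contact_force: [0.1, 0.0, 1.3]
gripper_width: 0.5
```

```bash
python3 - <<'E'
from h import *
s=state()
f=save('wrist','w3.png')
print(s['time'],s['tool_pos'],s['contact_force'],rel([.512,-.261,.076],s));print(Rt(s).as_matrix().round(3))
E
```

```text
3.0833 [ 0.51414657 -0.26050952  0.10733768] [0.08214934 0.02028523 1.2829392 ] [-0.0143675  -0.05301763  0.78345027]
[[ 0.034  0.999 -0.   ]
 [ 0.999 -0.034  0.   ]
 [ 0.    -0.    -1.   ]]
```

View pics/w3.png

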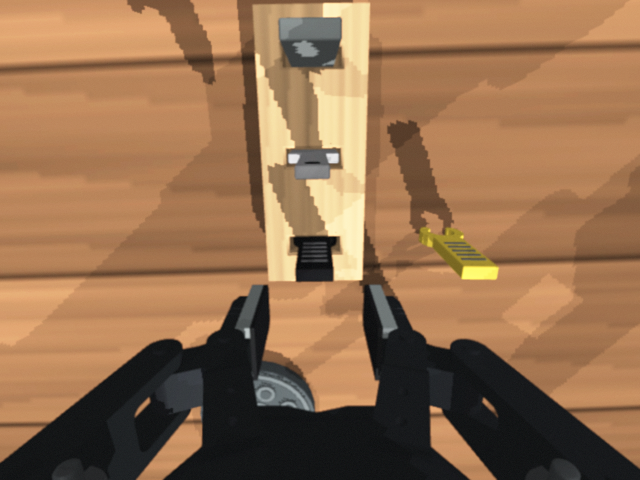

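```bash
python3 - <<'E'
from h import *
f=dict(np.load('pics/w3.png.npz'));im=f['frame'];z=f['z_map']
print(z[255:290:2,314].round(3))
m=(im[262:290,280:350].max(2)<60)
print(m.any(1).nonzero()[0]+262, m[14].nonzero()[0][[0,-1]]+280,m[10].nonzero()[0][[0,-1]]+280)
import sys
s={'tool_pos':np.array([ 0.51414657,-0.26050952,0.10733768])}
r=Rt(state());T=np.eye(4);T[:3,:3]=r.as_matrix();T[:3,3]=s['tool_pos'];T=T@f['hand_eye']
print(onplane(f,[[314.5,y] for y in (262,265,268,272,276,280)],.087,T))
cv2.imwrite('pics/w3c.png',cv2.resize(cv2.imread('pics/w3.png')[225:295,270:370],None,fx=7,fy=7,interpolation=cv2.INTER_NEAREST))
E
```

```text
[0.192 0.191 0.187 0.186 0.184 0.181 0.178 0.176 0.178 0.177 0.179 0.178
 0.178 0.179 0.275 0.276 0.275 0.277]
[262 263 264 265 266 267 268 269 270 271 272 273 274 275 276 277 278 279
 280] [297 332] [297 331]
[[ 0.50498911 -0.26130533  0.087     ]
 [ 0.50664312 -0.26136283  0.087     ]
 [ 0.50830677 -0.26142066  0.087     ]
 [ 0.51054011 -0.2614983   0.087     ]
 [ 0.51279096 -0.26157656  0.087     ]
 [ 0.51505956 -0.26165543  0.087     ]]
```

View pics/w3c.png

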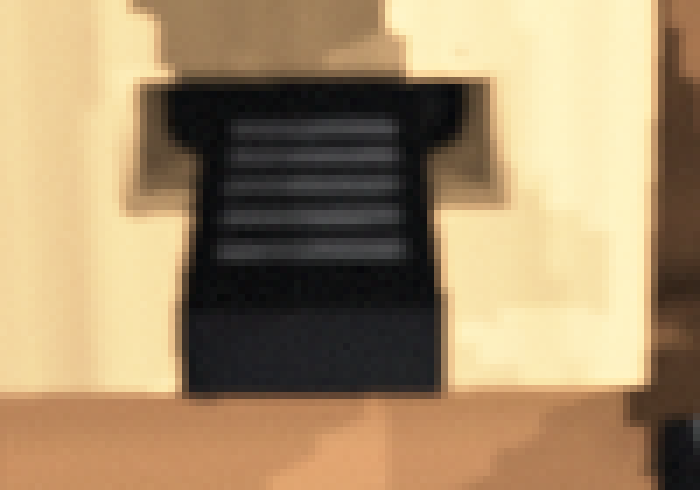

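The close crop shows the black clip's ribbed grip, with its top face centred at pixel (314.6,275) in w3. That puts it at world (0.512,-0.2615). The choice is confirmed, so I'll descend and grip.

carry_out(moves=[[[0,0,0,-0.03,-0.05,0.4,0],[0,0,0,0,0,0.38,0],[0,0,0,0,0,0,0],[0,0,0,0,0,0,0]]])

```text
time: 3.47
tool_pos: [0.5127, -0.2626, 0.0771]
tool_rot: [0.001, 0.719, 0.695, 0.0]
contact_force: [-0.7, 0.2, 0.2]
gripper_width: 0.498
```

carry_out(moves=[[[0,0,0,0,0,0,-1],[0,0,0,0,0,0,-1],[0,0,0,0,0,0,-1],[0,0,0,0,0,0,-1],[0,0,0,0,0,0,-1]]])

```text
time: 3.88
tool_pos: [0.5135, -0.2631, 0.0778]
tool_rot: [0.002, 0.719, 0.695, 0.0]
contact_force: [0.3, 0.8, 6.4]
gripper_width: 0.206
```

```bash
python3 - <<'E'
from h import *
s=state();save('wrist','w4.png');save('scene','s4.png')
print(s['time'],s['tool_pos'],s['contact_force'],s['ft_torque'],s['gripper_width'])
a=cv2.imread('pics/w4.png')[200:420,200:440];b=cv2.imread('pics/s4.png')[190:330,120:300]
cv2.imwrite('pics/w4c.png',np.hstack([cv2.resize(a,(400,367)),cv2.resize(b,(400,367))]))
E
```

```text
3.8833 [ 0.51348921 -0.26314841  0.07784296] [0.25144759 0.82399286 6.36620122] [ 0.10610953  0.09721275 -0.00228122] 0.2059032551489219
```

View pics/w4c.png

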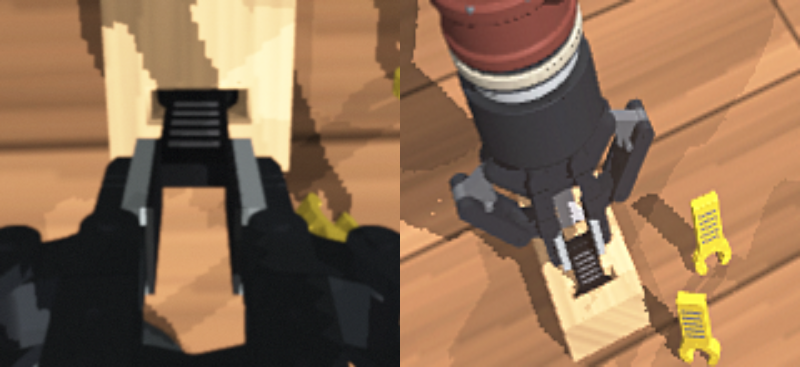

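carry_out(moves=[[[0,0,0,0,0,-0.2,-1],[0,0,0,0,0,-0.4,-1],[0,0,0,0,0,-0.7,-1],[0,0,0,0,0,-0.8,-1],[0,0,0,0,0,-0.7,-1],[0,0,0,0,0,0,-1]]])

```text
time: 4.48
tool_pos: [0.5152, -0.2645, 0.1957]
tool_rot: [0.006, 0.719, 0.695, 0.001]
contact_force: [1.4, 0.5, 0.7]
gripper_width: 0.202
```

```bash
python3 - <<'E'
from h import *
s=state();save('scene','s5.png')
print(s['time'],s['tool_pos'],s['contact_force'],s['gripper_width'],rel([.56,-.09,.185],s))
b=cv2.imread('pics/s5.png')[100:340,100:340]
cv2.imwrite('pics/s5c.png',cv2.resize(b,(600,600)))
E
```

```text
4.4833 [ 0.51515524 -0.26447952  0.19566248] [1.35501277 0.51693041 0.68929875] 0.20185046244175217 [4.39910589 0.9703751  0.24727042]
```

View pics/s5c.png

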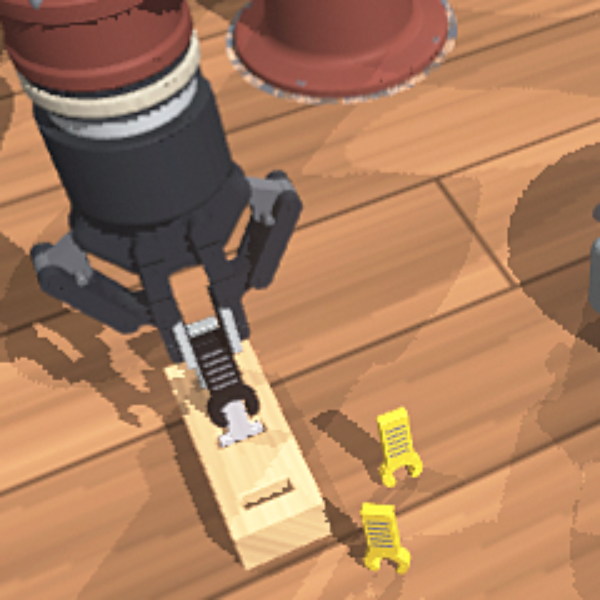

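The clip is out and held by the top of its grip. Next I'll carry it to a free area and tilt the tool.

carry_out(moves=[[[0,0,0,0.6,0.15,0,-1],[0,0,0,0.8,0.18,0,-1],[0,0,0,0.8,0.18,0,-1],[0,0,0,0.8,0.18,0,-1],[0,0,0,0.8,0.18,0,-1],[0,0,0,0.6,0.1,0,-1],[0,0,0,0,0,0,-1]]])

```text
time: 5.12
tool_pos: [0.5564, -0.0837, 0.1859]
tool_rot: [-0.002, 0.717, 0.697, -0.0]
contact_force: [-0.3, -0.9, -0.9]
gripper_width: 0.201
```

carry_out(moves=[[[-0.8,0,0,0,0,0,-1],[-1,0,0,0,0,0,-1],[-1,0,0,0,0,0,-1],[-1,0,0,0,0,0,-1],[-1,0,0,0,0,0,-1],[-1,0,0,0,0,0,-1],[-1,0,0,0,0,0,-1],[-1,0,0,0,0,0,-1]]])

```text
time: 5.78
tool_pos: [0.556, -0.0883, 0.1865]
tool_rot: [0.241, 0.678, 0.655, 0.232]
contact_force: [0.3, 0.4, 0.3]
gripper_width: 0.201
```

carry_out(moves=[[[0,0,0,0,0,0,-1],[0,0,0,0,0,0,-1],[0,0,0,0,0,0,-1]]])

```text
time: 6.03
tool_pos: [0.5571, -0.0883, 0.1879]
tool_rot: [0.24, 0.678, 0.655, 0.231]
contact_force: [1.0, -0.3, 0.4]
gripper_width: 0.201
```

```bash
python3 - <<'E'
from h import *
s=state();save('scene','s6.png')
print(s['time'],s['tool_pos'],s['contact_force'],s['joint_pos'],s['gripper_width']);M=Rt(s).as_matrix();print(M.round(3))
for d in [71,66,60]: print(s['tool_pos']+M[:,2]*(d/1000-.005))
b=cv2.imread('pics/s6.png')[100:340,150:390]
cv2.imwrite('pics/s6c.png',cv2.resize(b,(600,600)))
E
```

```text
6.0333 [ 0.55711193 -0.0883051   0.18794725] [ 0.97181736 -0.349797    0.39382495] [-0.40338624 -0.48035799  2.24390468  0.33451235  0.76077451 -2.10985457] 0.20060919378960135
[[ 0.034  0.777  0.628]
 [ 0.999 -0.027 -0.022]
 [-0.     0.628 -0.778]]
[ 0.59855623 -0.0897494   0.13660249]
[ 0.59541651 -0.08963998  0.14049224]
[ 0.59164885 -0.08950868  0.14515995]
```

View pics/s6c.png

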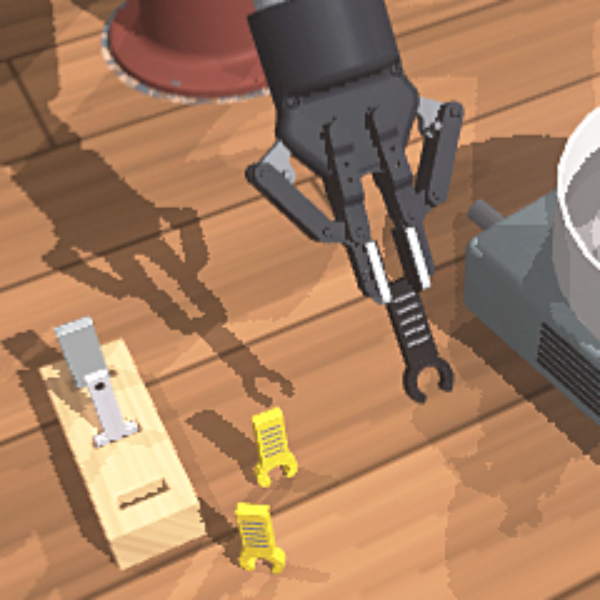

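carry_out(moves=[[[0,0,0,0,-0.3,0.4,-1],[0,0,0,0,-0.5,0.62,-1],[0,0,0,0,-0.5,0.62,-1],[0,0,0,0,-0.4,0.5,-1],[0,0,0,0,-0.2,0.24,-1],[0,0,0,0,0,0,-1],[0,0,0,0,0,0,-1]]])

```text
time: 6.67
tool_pos: [0.5585, -0.0879, 0.0659]
tool_rot: [0.239, 0.678, 0.655, 0.232]
contact_force: [0.1, -0.7, 0.6]
gripper_width: 0.199
```

```bash
python3 - <<'E'
from h import *
s=state()
print(s['time'],s['tool_pos'],s['contact_force'],s['ft_torque'],s['gripper_width']);M=Rt(s).as_matrix();print(M.round(3))
print(M.T@[-0.5,0,-1],s['tool_pos'][2]-66e-3*.778-.0025)
E
```

```text
6.6667 [ 0.55846027 -0.08791825  0.06588991] [ 0.09596803 -0.72571666  0.56493814] [ 0.04124991  0.4105338  -0.00462875] 0.19875023051450477
[[ 0.033  0.777  0.628]
 [ 0.999 -0.026 -0.021]
 [ 0.     0.628 -0.778]]
[-0.01708329 -1.01712568  0.46385721] 0.012041909415124426
```

carry_out(moves=[[[0,0,0,0,-0.11,0.08,-1],[0,0,0,0,-0.11,0.08,-1],[0,0,0,0,-0.11,0.08,-1],[0,0,0,0,-0.11,0.08,-1],[0,0,0,0,0,0,-1]]])

```text
time: 7.08
tool_pos: [0.5535, -0.0885, 0.0466]
tool_rot: [0.242, 0.678, 0.654, 0.233]
contact_force: [1.7, 0.2, 2.8]
gripper_width: 0.198
```

```bash
python3 - <<'E'
from h import *
s=state();save('scene','s7.png')
print(s['time'],s['tool_pos'],s['contact_force'],s['ft_torque'],s['gripper_width']);M=Rt(s).as_matrix();print(M.round(3))
b=cv2.imread('pics/s7.png')[180:300,230:350]
cv2.imwrite('pics/s7c.png',cv2.resize(b,(600,600)))
E
```

```text
7.0833 [ 0.55348596 -0.08852991  0.04655814] [1.73313279 0.17486607 2.77424146] [-0.00134271 -0.50625457  0.03257109] 0.19807433103569758
[[ 0.035  0.774  0.632]
 [ 0.999 -0.026 -0.023]
 [-0.001  0.633 -0.774]]
```

View pics/s7c.png

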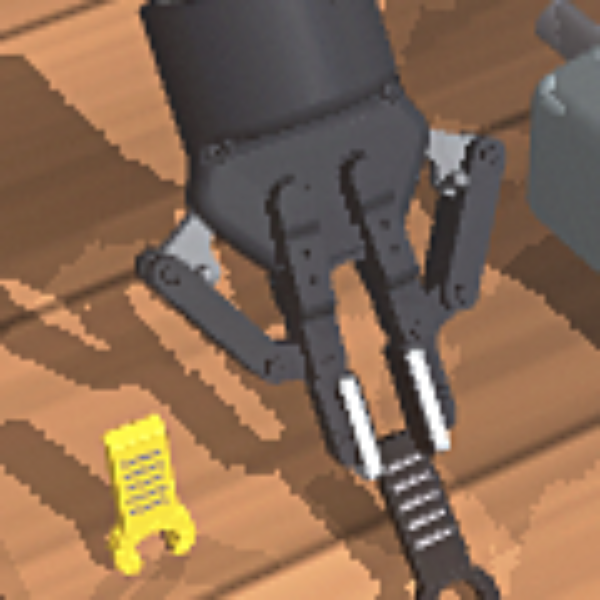

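carry_out(moves=[[[0.9,0,0,0,-0.11,0.075,-1],[0.9,0,0,0,-0.1,0.083,-1],[0.9,0,0,0,-0.09,0.09,-1],[0.9,0,0,0,-0.09,0.097,-1],[0.9,0,0,0,-0.08,0.105,-1],[0.9,0,0,0,-0.07,0.11,-1],[0,0,0,0,0,0,-1],[0,0,0,0,0,0,-1]]])

```text
time: 7.8
tool_pos: [0.5463, -0.0881, 0.0168]
tool_rot: [0.078, 0.715, 0.691, 0.074]
contact_force: [2.3, 0.2, 3.7]
gripper_width: 0.199
```

```bash
python3 - <<'E'
from h import *
s=state();save('scene','s8.png')
print(s['time'],s['tool_pos'],s['contact_force'],s['ft_torque'],s['gripper_width']);M=Rt(s).as_matrix();print(M.round(3))
b=cv2.imread('pics/s8.png')[190:310,230:350]
cv2.imwrite('pics/s8c.png',cv2.resize(b,(600,600)))
E
```

```text
7.8 [ 0.54631782 -0.08812003  0.01678249] [2.26554537 0.20734301 3.72503849] [-0.12774537 -0.70987298 -0.1046759 ] 0.1992554004209514
[[ 0.034  0.976  0.213]
 [ 0.999 -0.033 -0.009]
 [-0.001  0.214 -0.977]]
```

View pics/s8c.png

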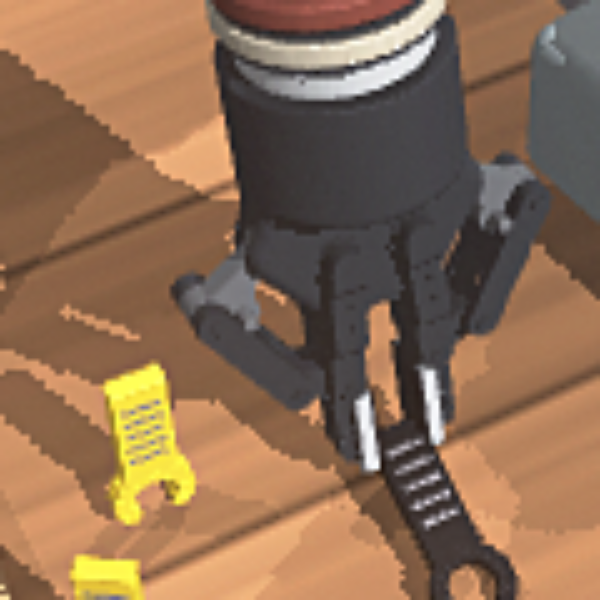

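carry_out(moves=[[[0.8,0,0,0,-0.05,0.08,-1],[0.8,0,0,0,-0.04,0.08,-1],[0.8,0,0,0,-0.02,0.08,-1],[0,0,0,0,0,0.05,-1],[0,0,0,0,0,0.0,-1],[0,0,0,0,0,0,-1]]])

```text
time: 8.35
tool_pos: [0.5404, -0.0872, 0.0025]
tool_rot: [0.001, 0.719, 0.695, 0.001]
contact_force: [2.5, 0.1, 3.4]
gripper_width: 0.203
```

```bash
python3 - <<'E'
from h import *
s=state();save('scene','s9.png')
f=save('wrist','w9.png')
print(s['time'],s['tool_pos'],s['contact_force'],s['ft_torque'],s['gripper_width']);M=Rt(s).as_matrix();print(M.round(3))
b=cv2.imread('pics/s9.png')[200:320,230:350]
cv2.imwrite('pics/s9c.png',np.hstack([cv2.resize(b,(400,400)),cv2.resize(cv2.imread('pics/w9.png')[240:480,200:440],(400,400))]))
E
```

```text
8.35 [ 0.54041903 -0.087221    0.00246594] [2.48256289 0.0806211  3.42059463] [-0.0057151  -0.61688635  0.0174462 ] 0.2027663941241446
[[ 0.034  0.999  0.003]
 [ 0.999 -0.034  0.   ]
 [ 0.     0.003 -1.   ]]
```

View pics/s9c.png

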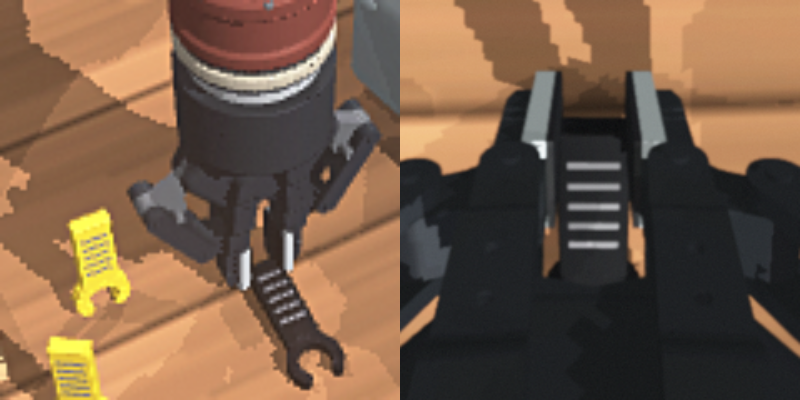

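carry_out(moves=[[[0,0,0,0,0,0.05,-1],[0,0,0,0,0,0,-1],[0,0,0,0,0,0,-1]]])

```text
time: 8.7
tool_pos: [0.54, -0.0873, 0.0005]
tool_rot: [0.0, 0.719, 0.695, 0.0]
contact_force: [-0.8, -1.2, 3.2]
gripper_width: 0.204
```

carry_out(moves=[[[0,0,0,0,0,0.04,-1],[0,0,0,0,0,0,-1],[0,0,0,0,0,0,-1]]])

```text
time: 8.95
tool_pos: [0.5401, -0.0873, 0.0004]
tool_rot: [-0.001, 0.719, 0.695, -0.001]
contact_force: [-5.0, 1.6, 15.4]
gripper_width: 0.202
```

carry_out(moves=[[[0,0,0,0,0,-0.03,-1],[0,0,0,0,0,0,-0.3],[0,0,0,0,0,0,-0.1],[0,0,0,0,0,0,0],[0,0,0,0,0,0,0],[0,0,0,0,0,0,0]]])

```text
time: 9.45
tool_pos: [0.5397, -0.0871, -0.0006]
tool_rot: [-0.001, 0.719, 0.695, -0.0]
contact_force: [0.6, 0.6, -0.0]
gripper_width: 0.503
```

carry_out(moves=[[[0,0,0,0,0,-0.4,0],[0,0,0,0,0,-0.8,0],[0,0,0,0,0,-0.6,0],[0,0,0,0,0.4,-0.3,0],[0,0,0,0,0,0,0],[0,0,0,0,0,0,0]]])

```text
time: 9.95
tool_pos: [0.5569, -0.0879, 0.0846]
tool_rot: [0.0, 0.719, 0.695, 0.0]
contact_force: [-0.2, 0.2, -0.6]
gripper_width: 0.499
```

```bash
python3 - <<'E'
from h import *
s=state();f=save('wrist','w10.png');save('scene','s10.png')
print(s['time'],s['tool_pos'],s['contact_force'],s['gripper_width']);M=Rt(s).as_matrix();print(M.round(3))
np.savez('pics/pose10.npz',T=Tw(s,f))
b=cv2.imread('pics/s10.png')[200:320,230:350]
cv2.imwrite('pics/s10c.png',np.hstack([cv2.resize(b,(400,400)),cv2.resize(cv2.imread('pics/w10.png')[160:400,200:440],(400,400))]))
E
```

```text
9.95 [ 0.55688496 -0.08794063  0.08457137] [-0.20288758  0.20061654 -0.61439114] 0.49920231811291155
[[ 0.034  0.999  0.001]
 [ 0.999 -0.034 -0.   ]
 [-0.     0.001 -1.   ]]
```

View pics/s10c.png

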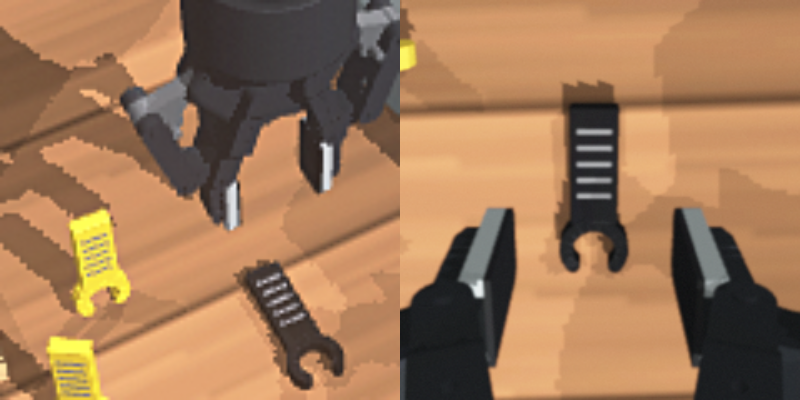

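The clip is lying flat on the bench, mouth towards +x, and released. Now I'll measure its pose.

```bash
python3 - <<'E'
from h import *
f=dict(np.load('pics/w10.png.npz'));T=np.load('pics/pose10.npz')['T']
im=f['frame'].astype(int);m=((im.max(2)<70)&(im.max(2)-im.min(2)<18)).astype(np.uint8)
m[:, :290]=0;m[:,345:]=0;m[:215]=0;m[330:]=0
m=cv2.morphologyEx(m,cv2.MORPH_CLOSE,np.ones((5,5),np.uint8))
n,l,st,c=cv2.connectedComponentsWithStats(m);i=1+st[1:,4].argmax();print(st[i])
ys=np.arange(226,284,6);E=[]
for y in range(224,284,6):
    xs=np.nonzero(l[y]==i)[0]; E.append([(xs[0]+xs[-1])/2,y]); 
P=onplane(f,E,.008,T);print(P[:,:2].round(4))
d=np.polyfit(P[:,0],P[:,1],1);print('slope deg',np.degrees(np.arctan(d[0])))
x,y,w,h,_=st[i]
print('ends',onplane(f,[[E[0][0],y],[x+w/2,y+h],[x,y+h-10],[x+w,y+h-10]],.008,T))
E
```

```text
[ 297  222   39  101 2436]
[[ 0.544  -0.0878]
 [ 0.5481 -0.0883]
 [ 0.5523 -0.0884]
 [ 0.5565 -0.0886]
 [ 0.5608 -0.0887]
 [ 0.5652 -0.0889]
 [ 0.5695 -0.089 ]
 [ 0.574  -0.0892]
 [ 0.5785 -0.089 ]
 [ 0.583  -0.0891]]
slope deg -1.7074812446555487
ends [[ 0.54258054 -0.08778698  0.008     ]
 [ 0.6189007  -0.08995068  0.008     ]
 [ 0.61018338 -0.10371507  0.008     ]
 [ 0.61111127 -0.07564751  0.008     ]]
```

```bash
python3 - <<'E'
from h import *
print(rel([.567,-.0887,.0015]))
E
```

```text
[-0.02378738  0.31462423  2.01519508]
```

carry_out(moves=[[[0,0,0,-0.02,0.31,0.4,0],[0,0,0,0,0,0.6,0],[0,0,0,0,0,0.5,0],[0,0,0,0,0,0.35,0],[0,0,0,0,0,0.1,0],[0,0,0,0,0,0,0],[0,0,0,0,0,0,0]]])

```text
time: 10.63
tool_pos: [0.5686, -0.089, 0.0061]
tool_rot: [-0.0, 0.719, 0.695, -0.0]
contact_force: [0.0, -0.8, -0.4]
gripper_width: 0.5
```

```bash
python3 - <<'E'
from h import *
for i in range(3): s=state();print(s['time'],s['tool_pos'],s['contact_force'],rel([.567,-.0887,.0015],s))
E
```

```text
10.6333 [ 0.56856871 -0.08902448  0.00605187] [ 0.01703423 -0.75032712 -0.39084582] [ 0.00676684 -0.03942112  0.11381451]
10.6333 [ 0.56856871 -0.08902448  0.00605187] [ 0.01703423 -0.75032712 -0.39084582] [ 0.00676684 -0.03942112  0.11381451]
10.6333 [ 0.56856871 -0.08902448  0.00605187] [ 0.01703423 -0.75032712 -0.39084582] [ 0.00676684 -0.03942112  0.11381451]
```

carry_out(moves=[[[0,0,0,0,0,0.11,-0.3],[0,0,0,0,0,0,-0.3],[0,0,0,0,0,0,-0.3],[0,0,0,0,0,0,-0.45]]])

```text
time: 10.97
tool_pos: [0.5692, -0.0891, 0.0024]
tool_rot: [0.001, 0.719, 0.695, 0.0]
contact_force: [0.4, -0.3, 0.6]
gripper_width: 0.273
```

carry_out(moves=[[[0,0,0,0,0,0,-1],[0,0,0,0,0,0,-1],[0,0,0,0,0,0,-1],[0,0,0,0,0,0,-1]]])

```text
time: 11.3
tool_pos: [0.5694, -0.0892, 0.0027]
tool_rot: [0.001, 0.719, 0.695, 0.0]
contact_force: [-1.2, 1.5, 5.4]
gripper_width: 0.205
```

carry_out(moves=[[[0,0,0,0,0,-0.1,-1],[0,0,0,0,0,-0.4,-1],[0,0,0,0,0,-0.5,-1],[0,0,0,0,0,0,-1],[0,0,0,0,0,0,-1]]])

```text
time: 11.72
tool_pos: [0.5696, -0.0893, 0.0425]
tool_rot: [0.001, 0.719, 0.695, 0.001]
contact_force: [0.2, -0.1, -1.1]
gripper_width: 0.207
```

```bash
python3 - <<'E'
from h import *
s=state();f=save('wrist','w11.png');save('scene','s11.png')
print(s['time'],s['tool_pos'],s['contact_force'],s['gripper_width']);M=Rt(s).as_matrix();print(M.round(3))
b=cv2.imread('pics/s11.png')[180:300,250:370]
cv2.imwrite('pics/s11c.png',np.hstack([cv2.resize(b,(400,400)),cv2.resize(cv2.imread('pics/w11.png')[240:480,200:440],(400,400))]))
E
```

```text
11.7167 [ 0.56955575 -0.08928634  0.04252754] [ 0.17611632 -0.08107843 -1.06885209] 0.206603779397628
[[ 0.034  0.999  0.002]
 [ 0.999 -0.034 -0.001]
 [-0.001  0.002 -1.   ]]
```

View pics/s11c.png

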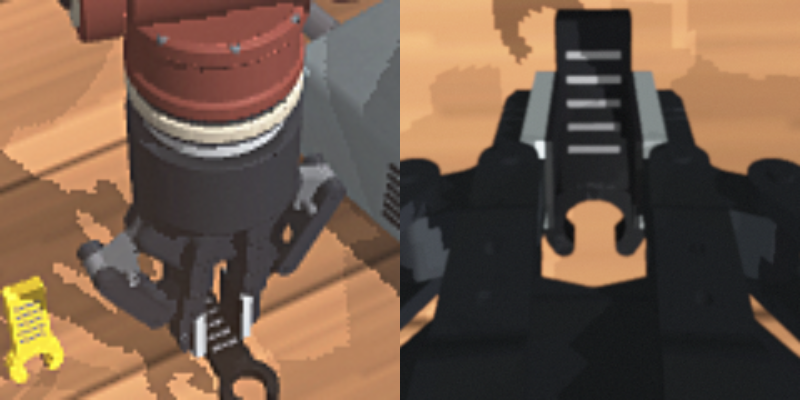

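carry_out(moves=[[[0,0,0,0,0,-0.6,-1],[0,0,0,0,-0.1,-0.9,-1],[0,0,0,0,-0.15,-0.9,-1],[0,0,0,0,-0.15,-0.9,-1],[0,0,0,0,-0.15,-0.9,-1],[0,0,0,0,0,-0.7,-1],[0,0,0,0,0,0,-1]]])

```text
time: 12.4
tool_pos: [0.5494, -0.0891, 0.2443]
tool_rot: [0.005, 0.719, 0.695, 0.003]
contact_force: [1.7, -0.2, 0.1]
gripper_width: 0.208
```

carry_out(moves=[[[0,0,0,0.6,-0.2,0,-1],[0,0,0,0.9,-0.2,0,-1],[0,0,0,0.9,-0.3,0,-1],[0,0,0,0.9,-0.3,0,-1],[0,0,0,0.9,-0.3,0,-1],[0,0,0,0.9,-0.3,0,-1],[0,0,0,0.9,-0.2,0,-1],[0,0,0,0.7,0,0,-1]]])

```text
time: 13.07
tool_pos: [0.4817, 0.1843, 0.2354]
tool_rot: [-0.001, 0.718, 0.696, -0.001]
contact_force: [0.9, 0.2, -0.3]
gripper_width: 0.207
```

carry_out(moves=[[[0,0,0,0,0,0,-1],[0,0,0,0,0,0,-1],[0,0,0,0,0,0,-1]]])

```text
time: 13.32
tool_pos: [0.4834, 0.1816, 0.236]
tool_rot: [-0.0, 0.719, 0.695, -0.001]
contact_force: [-0.6, 0.3, 0.0]
gripper_width: 0.207
```

```bash
python3 - <<'E'
from h import *
s=state();f=save('wrist','w12.png');save('scene','s12.png');np.savez('pics/pose12.npz',T=Tw(s,f))
print(s['time'],s['tool_pos'],s['contact_force'],s['gripper_width']);M=Rt(s).as_matrix();print(M.round(4))
print(rel([.4885,.185,.2],s))
E
```

```text
13.3167 [0.48339471 0.18158423 0.23600911] [-0.59375022  0.30754019  0.02024946] 0.20732788179689637
[[ 0.0337  0.9994 -0.0025]
 [ 0.9994 -0.0337 -0.0011]
 [-0.0012 -0.0025 -1.    ]]
[0.090712   0.12693588 0.89980607]
```

View pics/w12.png

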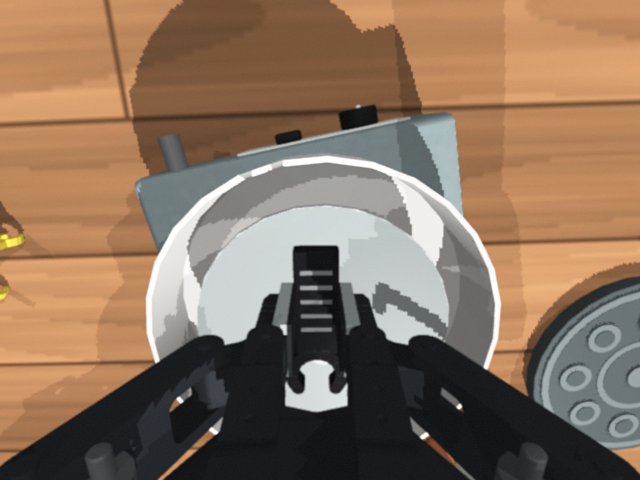

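View pics/s12.png

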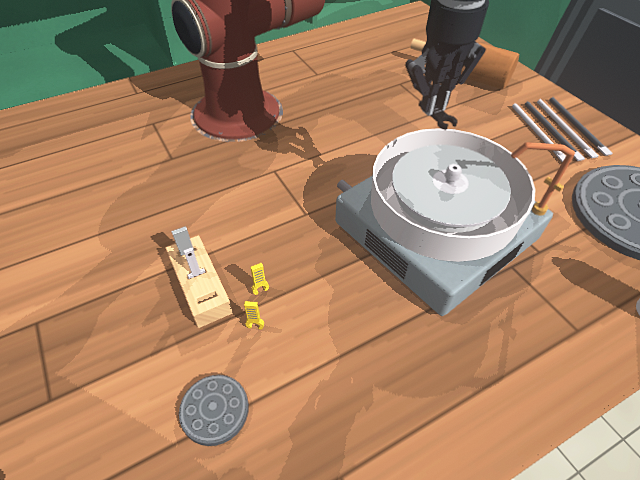

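```bash
python3 - <<'E'
from h import *
for n,c in (('top0',(180,219)),('scene0',(454,167))):
    f=dict(np.load(f'pics/{n}.png.npz'));g=f['frame'].mean(2);x,y=c
    w=g[y-5:y+6,x-5:x+6];W=np.clip(150-w,0,None);yy,xx=np.mgrid[y-5:y+6,x-5:x+6]
    W[W<20]=0
    u=(W*xx).sum()/W.sum();v=(W*yy).sum()/W.sum();print(n,u,v,onplane(f,[[u,v]],.171),onplane(f,[[u,v]],.169))
# plate centre: outer rim ellipse in top view via white rim
f=dict(np.load('pics/top0.png.npz'))
o1,d1=rays(f,[[180.1,219.3]]);
E
```

```text
top0 180.22498483929655 219.61825348696183 [[0.56117753 0.1828774  0.171     ]] [[0.56144788 0.18352282 0.169     ]]
scene0 455.53828458757806 166.22247781794283 [[0.55857004 0.1863715  0.171     ]] [[0.55703272 0.18829066 0.169     ]]
```

carry_out(moves=[[[0,0,0,0.09,0.05,0.4,-1],[0,0,0,0,0,0.4,-1],[0,0,0,0,0,0.3,-1],[0,0,0,0,0,0.3,-1],[0,0,0,0,0,0.2,-1],[0,0,0,0,0,0.2,-1],[0,0,0,0,0,0,-1],[0,0,0,0,0,0,-1]]])

```text
time: 14.08
tool_pos: [0.4859, 0.1854, 0.1655]
tool_rot: [-0.0, 0.719, 0.695, -0.0]
contact_force: [0.0, -0.6, -0.8]
gripper_width: 0.206
```

```bash
python3 - <<'E'
from h import *
s=state();save('scene','s13.png');save('top','t13.png')
print(s['time'],s['tool_pos'],s['contact_force'],s['gripper_width']);M=Rt(s).as_matrix();print(M.round(4))
print('clip origin',s['tool_pos']+M[:,1]*.0375-M[:,2]*.0013)
a=cv2.imread('pics/s13.png')[90:210,390:510];b=cv2.imread('pics/t13.png')[160:280,110:230]
cv2.imwrite('pics/s13c.png',np.hstack([cv2.resize(a,(400,400)),cv2.resize(b,(400,400))]))
E
```

```text
14.0833 [0.48591202 0.18538729 0.16545414] [ 0.00579433 -0.61735243 -0.7598504 ] 0.20559562550855126
[[ 3.410e-02  9.994e-01 -5.000e-04]
 [ 9.994e-01 -3.410e-02 -2.000e-04]
 [-2.000e-04 -5.000e-04 -1.000e+00]]
clip origin [0.52339088 0.18410909 0.16673505]
```

View pics/s13c.png

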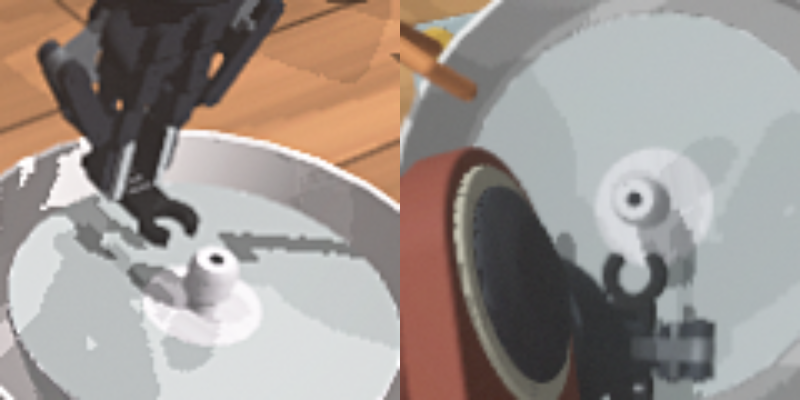

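```bash
python3 - <<'E'
from h import *
a=cv2.imread('pics/s13.png')[145:185,425:470];b=cv2.imread('pics/t13.png')[205:260,165:205]
cv2.imwrite('pics/s13d.png',np.hstack([cv2.resize(a,(450,400),interpolation=0),cv2.resize(b,(320,440),interpolation=0)[:400]]))
E
```

```text
(no output)
```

View pics/s13d.png

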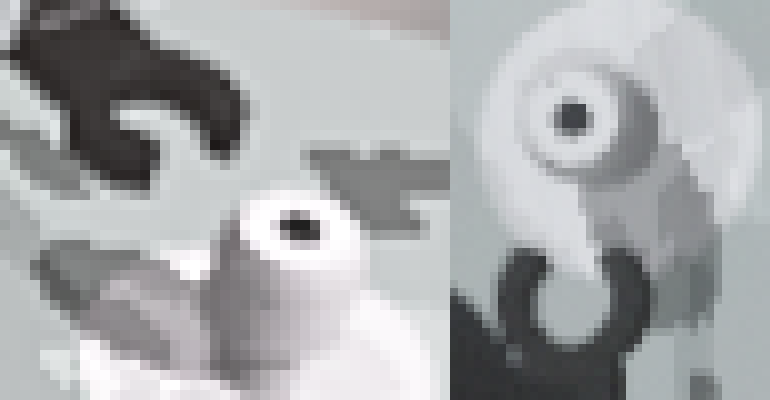

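carry_out(moves=[[[0,0,0,0,0,0.2,-1],[0,0,0,0,0,0.2,-1],[0,0,0,0,0,0.1,-1],[0,0,0,0,0,0,-1],[0,0,0,0,0,0,-1],[0,0,0,0,0,0,-1]]])

```text
time: 14.68
tool_pos: [0.486, 0.1856, 0.1457]
tool_rot: [-0.0, 0.719, 0.695, 0.0]
contact_force: [-0.2, -0.2, -0.4]
gripper_width: 0.208
```

carry_out(moves=[[[0,0,0,0,0,0.05,-1],[0,0,0,0,0,0,-1],[0,0,0,0,0,0,-1]]])

```text
time: 14.93
tool_pos: [0.4861, 0.1855, 0.1438]
tool_rot: [0.0, 0.719, 0.695, 0.0]
contact_force: [0.4, -0.5, -0.5]
gripper_width: 0.207
```

carry_out(moves=[[[0,0,0,0,0,0.03,-1],[0,0,0,0,0,0,-1],[0,0,0,0,0,0,-1]]])

```text
time: 15.18
tool_pos: [0.4862, 0.1856, 0.1427]
tool_rot: [0.0, 0.719, 0.695, 0.0]
contact_force: [-0.0, -0.8, -0.7]
gripper_width: 0.206
```

carry_out(moves=[[[0,0,0,0,0,0.02,-1],[0,0,0,0,0,0,-1],[0,0,0,0,0,0,-1]]])

```text
time: 15.43
tool_pos: [0.4863, 0.1856, 0.1426]
tool_rot: [0.0, 0.719, 0.695, 0.0]
contact_force: [-2.6, -0.1, 5.3]
gripper_width: 0.207
```

carry_out(moves=[[[0,0,0,0,0.12,-0.01,-1],[0,0,0,0,0.12,0,-1],[0,0,0,0,0.12,0,-1],[0,0,0,0,0.12,0,-1],[0,0,0,0,0.05,0,-1],[0,0,0,0,0,0,-1],[0,0,0,0,0,0,-1]]])

```text
time: 16.02
tool_pos: [0.5084, 0.1848, 0.1427]
tool_rot: [0.001, 0.719, 0.695, 0.001]
contact_force: [-0.0, 0.5, 4.8]
gripper_width: 0.204
```

```bash
python3 - <<'E'
from h import *
s=state();save('scene','s14.png');save('top','t14.png')
print(s['time'],s['tool_pos'],s['contact_force'],s['gripper_width'])
a=cv2.imread('pics/s14.png')[140:190,425:475];b=cv2.imread('pics/t14.png')[205:255,155:205]
cv2.imwrite('pics/s14d.png',np.hstack([cv2.resize(a,(400,400),interpolation=0),cv2.resize(b,(400,400),interpolation=0)]))
E
```

```text
16.0167 [0.50836069 0.18484337 0.14266671] [-2.26449935e-03  5.41659350e-01  4.76653499e+00] 0.20372365229371517
```

View pics/s14d.png

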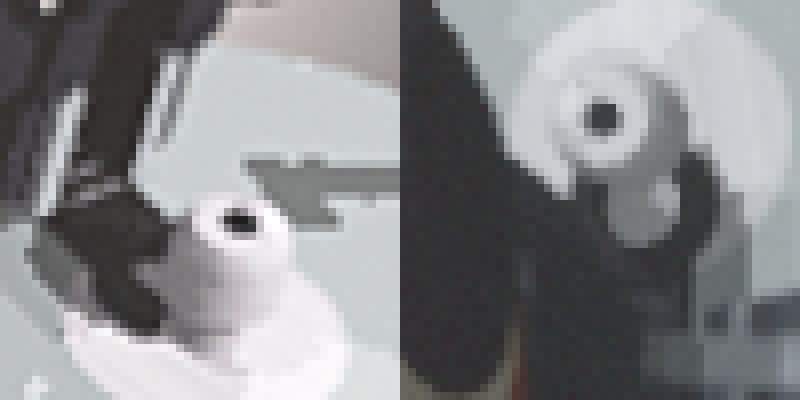

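carry_out(moves=[[[0,0,0,0,0.1,0,-1],[0,0,0,0,0.1,0,-1],[0,0,0,0,0,0,-1]]])

```text
time: 16.37
tool_pos: [0.5138, 0.185, 0.1426]
tool_rot: [-0.002, 0.719, 0.695, -0.002]
contact_force: [-6.7, 1.0, 10.3]
gripper_width: 0.201
```

carry_out(moves=[[[0,0,0,0,0.08,0,-1],[0,0,0,0,0.08,0,-1],[0,0,0,0,0,0,-1]]])

```text
time: 16.62
tool_pos: [0.5218, 0.1847, 0.1426]
tool_rot: [-0.0, 0.719, 0.695, 0.0]
contact_force: [-0.7, 0.3, 6.7]
gripper_width: 0.209
```

carry_out(moves=[[[0,0,0,0,0.04,0,-1],[0,0,0,0,0,0,-1],[0,0,0,0,0,0,-1]]])

```text
time: 16.87
tool_pos: [0.5231, 0.1845, 0.1426]
tool_rot: [-0.0, 0.719, 0.695, 0.0]
contact_force: [-1.1, 0.2, 6.5]
gripper_width: 0.208
```

```bash
python3 - <<'E'
from h import *
s=state();save('scene','s15.png');save('top','t15.png')
print(s['time'],s['tool_pos'],s['contact_force'],s['ft_torque'],s['gripper_width'])
a=cv2.imread('pics/s15.png')[140:190,425:475];b=cv2.imread('pics/t15.png')[205:255,155:205]
cv2.imwrite('pics/s15d.png',np.hstack([cv2.resize(a,(400,400),interpolation=0),cv2.resize(b,(400,400),interpolation=0)]))
E
```

```text
16.8667 [0.52314442 0.18449688 0.1426148 ] [-1.08845242  0.17108635  6.45937593] [0.10064435 0.27833503 0.03694722] 0.2081666073808557
```

View pics/s15d.png

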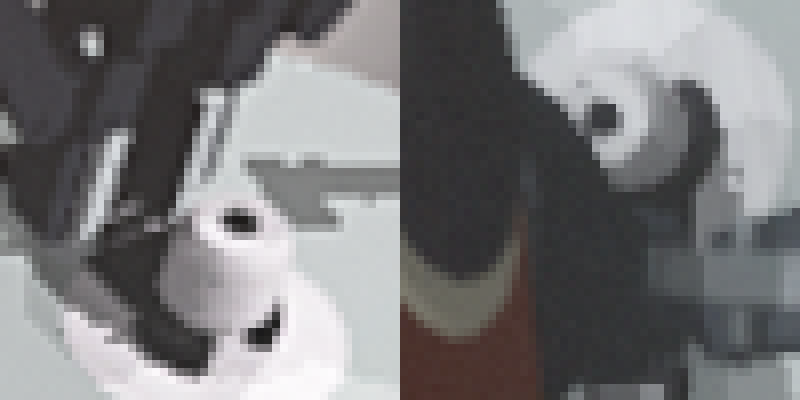

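The force peaked at about 7 N and then fell away, so it snapped in. I'll push a little more to confirm it is seated.

carry_out(moves=[[[0,0,0,0,0.03,0,-1],[0,0,0,0,0,0,-1],[0,0,0,0,0,0,-1]]])

```text
time: 17.22
tool_pos: [0.5239, 0.1845, 0.1426]
tool_rot: [-0.001, 0.719, 0.695, -0.0]
contact_force: [-3.5, -0.3, 8.6]
gripper_width: 0.21
```

carry_out(moves=[[[0,0,0,0,0.03,0,-1],[0,0,0,0,0,0,-1],[0,0,0,0,0,0,-1]]])

```text
time: 17.47
tool_pos: [0.524, 0.1845, 0.1426]
tool_rot: [-0.002, 0.719, 0.695, -0.002]
contact_force: [-7.7, -0.1, 11.4]
gripper_width: 0.206
```

carry_out(moves=[[[0,0,0,0,-0.04,-0.01,-1],[0,0,0,0,0,0,-1],[0,0,0,0,0,0,-0.3],[0,0,0,0,0,0,-0.1],[0,0,0,0,0,0,0],[0,0,0,0,0,0,0],[0,0,0,0,0,0,0]]])

```text
time: 18.05
tool_pos: [0.5237, 0.1841, 0.1419]
tool_rot: [-0.0, 0.719, 0.695, -0.0]
contact_force: [-0.0, -0.5, -0.3]
gripper_width: 0.502
```

carry_out(moves=[[[0,0,0,0,0,-0.2,0],[0,0,0,0,0,-0.5,0],[0,0,0,0,0,-0.8,0],[0,0,0,0,0,-0.8,0],[0,0,0,0,-0.6,-0.5,0],[0,0,0,0,-0.8,0,0],[0,0,0,0,-0.6,0,0],[0,0,0,0,0,0,0]]])

```text
time: 18.72
tool_pos: [0.4415, 0.1873, 0.2557]
tool_rot: [0.0, 0.718, 0.696, 0.001]
contact_force: [0.6, -0.2, 0.3]
gripper_width: 0.502
```

```bash
python3 - <<'E'
from h import *
s=state();save('scene','s16.png');f=save('top','t16.png');w=save('wrist','w16.png');np.savez('pics/pose16.npz',T=Tw(s,w))
print(s['time'],s['tool_pos'],s['contact_force'],s['gripper_width'])
a=cv2.imread('pics/s16.png')[140:200,420:480];b=cv2.imread('pics/t16.png')[195:255,150:210]
cv2.imwrite('pics/s16d.png',np.hstack([cv2.resize(a,(400,400),interpolation=0),cv2.resize(b,(400,400),interpolation=0)]))
E
```

```text
18.7167 [0.44151799 0.18734217 0.2557128 ] [ 0.60685488 -0.17607746  0.26134205] 0.5023053658944269
```

View pics/s16d.png

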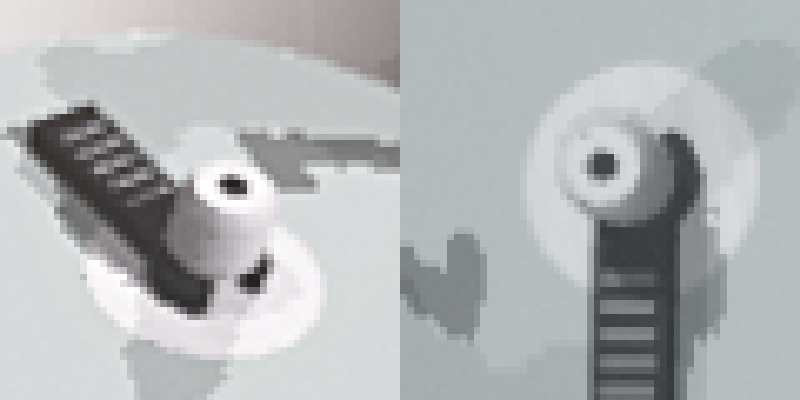

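View pics/s16.png

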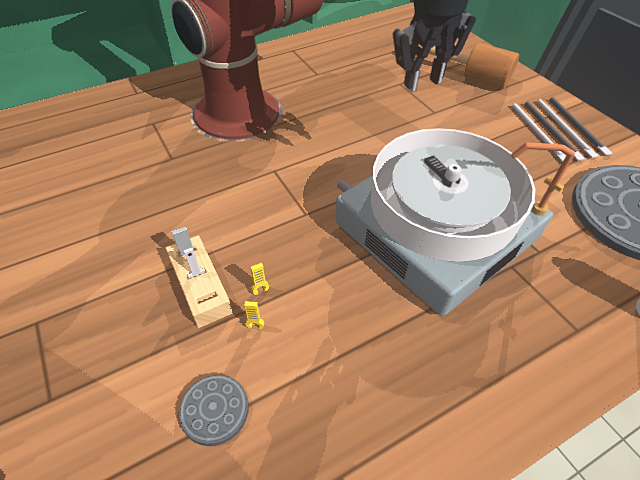

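View pics/w16.png

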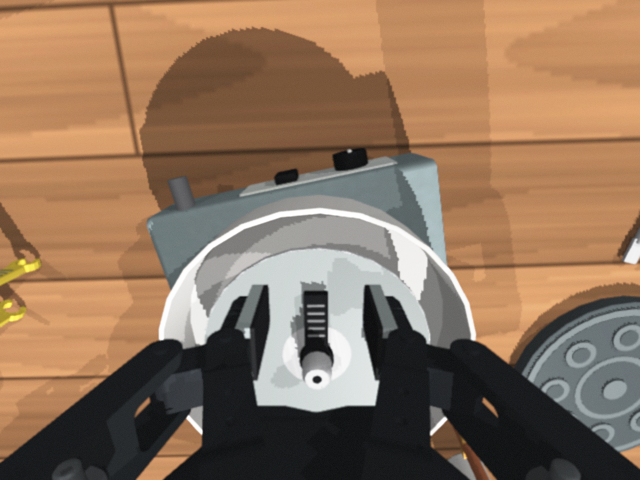

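```bash
python3 - <<'E'
from h import *
f=dict(np.load('pics/t16.png.npz'));g=f['frame'].mean(2)
print(g[215:275,184].round().astype(int)); 
m=g<95
col=np.nonzero(m[225:290,184])[0]+225;print(col[0],col[-1])
r=[np.nonzero(m[y,170:200])[0][[0,-1]]+170 for y in (235,245,255)];print(r)
e=col[-1]+.5
print(onplane(f,[[184.5,e]],.148),onplane(f,[[184.5,e]],.140),onplane(f,[[180.2,219.6]],.171))
w=dict(np.load('pics/w16.png.npz'));T=np.load('pics/pose16.npz')['T']
print('wrist: end, spindle',onplane(w,[[316,292]],.148,T),onplane(w,[[317,379]],.171,T))
E
```

```text
[194 205 215 215 215 217 216 214 190 140 133 131 122  97  62  64  62  63
  62  62  72  91  87  66  77 128 133  69  68 125 135  81  68 111 126  94
  68  97 126 109  68  69  67  67  85 123 136 137 144 177 187 187 187 187
 187 187 187 187 187 187]
229 259
[array([180, 191]), array([179, 191]), array([179, 190])]
[[0.49814499 0.18270694 0.148     ]] [[0.49849794 0.18520502 0.14      ]] [[0.56120808 0.18291849 0.171     ]]
wrist: end, spindle [[0.49458067 0.18544813 0.148     ]] [[0.5601371  0.18412896 0.171     ]]
```

```bash
python3 - <<'E'
from h import *
s=state();print(s['time'],s['contact_force'],np.abs(s['joint_vel']).max());print(ticket.job_done())
E
```

```text
18.8667 [-0.61778865 -0.25208107  0.06226753] 0.026487026657505446
the job is handed in; nothing more can be done
None
```

The black clip is locked around the spindle, lying flat on the plate and released. I handed the job in at 18.9 s.

**What I did:** I took the clip from the rack by the top of its grip. I pivoted it down flat on the bench by dragging its lips, then let go. I took it again by the sides and pushed it into the groove from the robot's side. The push force peaked at about 7 N, fell to under 1 N as the clip jumped home, then rose again against the neck.

**Last checks:**
- **Seating:** pictures show the clip flat on the plate with both arms reaching past the neck.
- **Distance from the axis:** the grip end should be 64 mm from the spindle axis. The top view gives 63 mm and the wrist view 65.5 mm, so they disagree by 2.5 mm, about what the roughly 2 mm camera calibration allows.
- **Spindle position:** an automatic centre measurement from the scene camera was about 4 mm off the top view. I used the top view and a direct comparison of clip and spindle head instead.
- **Everything else:** in the last scene picture the spanner, stone, plaque and yellow clips look to be where they started. The arm was clear of everything at hand-in.

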